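# Walk the vial block round to face the reader's stop rail

### The job

The heavy aluminium vial block stands askew in front of the low steel stop rail of the optical reader. Without gripping, straddling or lifting it, push it round by its corners with the fingertips until one of its long sides squarely faces the rail while the block is still clear of it, and only then push it straight on until that side lies flat against the rail, with no part overhanging the rail's ends. Do not let a corner strike the rail while the block is askew, and leave the jar, the beaker and the balance weight where they stand.

Things in the scene. Friction and masses are not known exactly. Their poses are not given: they have to be found in the camera images.
- block: Loose aluminium block, 140 mm long (its x) by 80 wide (y) by 45 tall (z), 0.75 to 1 kg, flat top with 6 x 3 dark wells. Origin: centre of its underside, on the bench. Takes 5 to 12 N to slide, stops with the push; pushed sideways near one end it turns about a point some 35 mm beyond its centre. Either long side may face the rail. Starts 40 to 90 degrees askew, centre 145 to 175 mm before the rail.
- rail: Fixed steel stop rail, 240 mm long, 14 thick, 30 tall, with a low grey reader box (130 mm deep, 200 wide, 56 tall) right behind it. Origin: middle of the rail's front face, at bench height. Its x axis points away from the robot, into the rail, square to the face; y runs along the rail. The block belongs on its -x side; flush, the block's centre is 40 mm from the face.
- jar: Bystander: small amber jar with a white lid, 48 mm diameter, 62 mm tall, origin at the centre of its underside; stands left (+y) of the rail. Leave alone.
- beaker: Bystander: small open glass beaker, 56 mm diameter, 65 mm tall, origin at the centre of its underside; stands right (-y) of the rail. Leave alone.
- weight: Bystander: small knobbed steel balance weight, 28 mm diameter, 45 mm tall, origin at the centre of its underside; stands to the right of the block, nearer the robot than the beaker. Leave alone.
Not all that is in view belongs to the job. Several things have the shape of the block; the one meant has the colours described above.

How it is judged:
On the way:
1. the block's long side faces the rail squarely (within 8 degrees) while it is still clear of the rail (8 mm or more at its centre line) (angle between the x axis of block and the y axis of rail, either way round below 0.14 rad and x of block in the frame of rail below -0.048 m and contact force between block and rail below 0.1 N), for 0.2 s.
At the end, for the whole second after the job is handed in: The block stands flat on the bench, at rest, one long side flush against the rail (parallel within 2 degrees, gap at the middle under 4.5 mm), its centre within 52 mm of the rail's middle so that it does not overhang (angle between the x axis of block and the y axis of rail, either way round below 0.035 rad and x of block in the frame of rail between -0.0445 and -0.036 m and y of block in the frame of rail between -0.052 and 0.052 m and angle between block's own z axis and vertical below 0.04 rad and height (world z) of block below 0.004 m and linear speed of block below 0.01 m/s and angular speed of block below 0.05 rad/s); the robot touches nothing.
It fails at once if the block is lifted or tipped (height (world z) of block above 0.008 m or angle between block's own z axis and vertical above 0.12 rad).
It fails at once if the block is gripped or straddled (the place between the fingers is inside the block) (x of the grasp point in the frame of block between -0.065 and 0.065 m and y of the grasp point in the frame of block between -0.035 and 0.035 m and z of the grasp point in the frame of block below 0.058 m).
It fails at once if the block strikes the rail while more than 11 degrees askew (contact force between block and rail above 0.5 N and angle between the x axis of block and the y axis of rail, either way round above 0.2 rad).
It fails at once if a bystander is moved more than 20 mm or tipped (distance of any of jar, beaker, weight from where it was at the start of the episode above 0.02 m or angle between any of jar, beaker, weight's own z axis and vertical above 0.3 rad).
It also fails if it takes over 67 s, if anything falls off the work surface, if the arm or the gripper's body presses on something with over 40 N, if the wrist force passes 120 N, or if a joint passes its speed limit or range.

### The arm

A 7-joint arm with a two-finger parallel gripper is mounted at the origin on the work surface. World frame = base frame: x ahead of the robot, y to its left, z up, the work surface at z = 0. Lengths are in m, angles in rad, forces in N, time in s.
With the tool pointing down it reaches from about 0.4 to 0.925 m from the base axis. Payload 5.6 kg.
Tool frame: the origin (TCP) lies between the finger pads; the fingertips stand 14 mm ahead of it and the grasp point (between the pads) lies 5 mm behind it; z points along the fingers, y is the direction in which the jaws open and shut (so a half turn about z gives the same grasp; the last joint's range is limited). The gripper opens to 85 mm and grips with 20 to 120 N. Pads are 22 mm wide; open, the fingers measure 114 mm over their backs; the gripper's body (76 mm by 85 mm) begins 54 mm behind the grasp point. The pads swing forward as they close: fully open they stand 13 mm farther back than shut.
Start: joints at [-0.043, 0.468, -0.012, 1.603, 0.006, 1.071, -0.056], TCP at [0.65, -0, 0.214] pointing down, gripper open.
Joint ranges: [-2.53, 2.53], [-0.31, 2.02], [-1.57, 1.55], [0.28, 2.44], [-1.29, 4.43], [0.15, 1.84], [-2.92, 2.92]. Speed limits (rad/s): [2.57, 2.57, 3.14, 3.14, 3.14, 3.14, 3.14].

### API

Orientations are given as [roll, pitch, yaw] about the fixed x, y, z axes, in that order (R = Rz(yaw) Ry(pitch) Rx(roll)).
In Python, from workcell import r gives the robot as it stands.
- The arm moves only by the tool step_arm, never from a script. Its argument "commands" is a list of rows, each a list of 4 numbers: the shift along the tool's x, y, z in cm, then the turn about the tool's z in degrees. In form: [[x, y, z, spin], ...]. A call has 1 to 20 rows; each row is the pose to reach, as a shift and turn from the pose commanded when the call began, along the tool's axes at that moment; what a row does not reach only later rows make up. A row lasts 1/12 s, in which the tool goes at most 41.7 mm and 7.16 degrees, less where a joint would pass 70% of its speed; a pose out of reach is approached as far as the arm can. A call with a gripper value outside its range is refused whole. "fingers" is the opening in per cent of the stroke, from 0 (shut) to 100 (fully open), set as the call begins (left out, the last holds). The fingers move at their own pace and stop on an object; "squeeze" is the grip in N (left out, the last holds). Time passes only in rows, so rows that repeat a pose let the fingers close. It gives the time, the measured TCP pose, the force and the opening at its end, in the units of the state.
- r.read_state(): the state, without advancing time (a new reading comes with each control period).
- r.get_image(name): name is "scene" or "side" or "wrist"; returns (picture, depth): 480x640x3 uint8, red, green, blue; 480x640 float32, m along the optical axis (not along the pixel's ray), 0 where there is no reading.
- r.camera_params(name): a dict with "camera_matrix" (3x3 intrinsics, pixels), "pose" (4x4, takes a point from camera to world coordinates); the wrist camera has in their place "mount" (4x4, takes a point from camera to tool coordinates, whose origin is the TCP and whose axes are the flange's). Camera axes: x right, y down, z forward; pixel columns grow to the right and rows downward; lengths in m; the calibration is good to about 2 mm. The wrist camera is an equidistant fisheye: a pixel r from the principal point sees the ray r / f radians off the axis. A picture is of the moment at which its call begins: read the wrist's pose just before it. camera_params takes no time and is no camera call.
- r.finish_job(): hands the job in, once; it reports no verdict.
The state is a dict: "time": time; "joint_pos": joint angles; "qd": joint speeds; "tau": joint torques, N m; "eef_pos": TCP position; "tcp_rot": TCP orientation; "force": force on the tool from outside, world axes, zero at the start; "torque": the same for the moment, N m; "width": finger opening in m.
Only numpy, scipy, OpenCV 4.12 (cv2) and the standard library are available. Lean on these libraries where they do the work, as an engineer would, in place of code of your own. Each camera call takes 0.05 s, during which the arm holds its last target.

## Working session

There is one attempt and no reset: what is moved stays moved. The work goes in short steps, Python scripts to look and compute and a tool call to move; the robot and the scene stay as the last step left them, time stands still between calls to the robot, and variables do not carry over. Pictures are saved under pics/ and viewed, and the job is handed in when it is done.

Besides the shell and the picture viewer there is one more tool, called by a JSON object that holds its "op" and its "data". step_arm: Moves the arm, as the interface text tells. Its arguments: {"type":"object","properties":{"commands":{"type":"array"},"fingers":{"type":"number"},"squeeze":{"type":"number"}},"required":["commands"]}

```bash
mkdir -p pics; python3 - <<'E'
from workcell import r
import cv2,numpy as np
for n in("scene","side"):
    p,d=r.get_image(n); cv2.imwrite(f"pics/{n}0.png",p[:,:,::-1]); np.savez(f"pics/{n}0.npz",p=p,d=d)
    c=r.camera_params(n);print(n,c["camera_matrix"],np.round(c["pose"],4))
s=r.read_state();print(s["time"],s["eef_pos"],s["tcp_rot"],s["force"],s["width"])
E
```

```text
scene [[589.62721041   0.         316.30029247]
 [  0.         589.62721041 254.07886144]
 [  0.           0.           1.        ]] [[ 0.5788  0.4583 -0.6745  1.3265]
 [ 0.8153 -0.3439  0.4659 -0.5109]
 [-0.0185 -0.8195 -0.5727  0.6795]
 [ 0.      0.      0.      1.    ]]
side [[470.35456747   0.         321.21015474]
 [  0.         470.35456747 237.36978157]
 [  0.           0.           1.        ]] [[ 0.9678 -0.1938  0.1608  0.4423]
 [-0.2509 -0.685   0.684  -0.6114]
 [-0.0224 -0.7023 -0.7116  0.6694]
 [ 0.      0.      0.      1.    ]]
0.1 [ 6.49441905e-01 -2.56365390e-05  2.13205131e-01] [-3.13990996e+00  8.02722082e-05  1.57078827e+00] [ 0.20112389  0.0514215  -0.33095433] 0.08527901072906281
```

View pics/scene0.png

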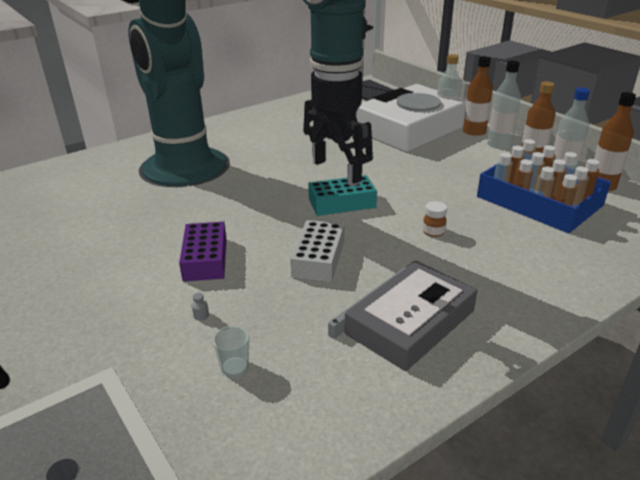

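View pics/side0.png

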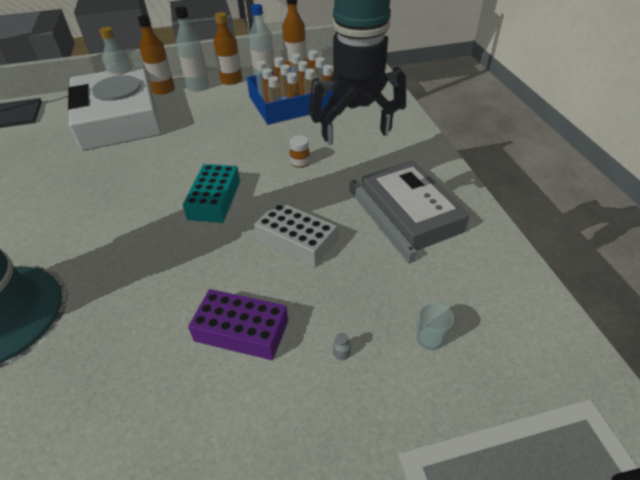

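The side view shows the silver block at about (296,232). The rail runs from (353,185) to (412,255) in front of the grey reader. The jar is at (299,152), the weight at (342,346) and the beaker at (434,326). The teal and purple blocks are decoys.

```bash
cat > h.py <<'E'
import numpy as np,cv2
from workcell import r
def world(n,d):
    c=r.camera_params(n);K=c["camera_matrix"];T=c["pose"]
    v,u=np.mgrid[0:480,0:640]
    P=np.stack([(u-K[0,2])/K[0,0]*d,(v-K[1,2])/K[1,1]*d,d],-1)
    W=P@T[:3,:3].T+T[:3,3]; W[d==0]=np.nan; return W
def ray(n,uv,z):
    c=r.camera_params(n);K=c["camera_matrix"];T=c["pose"]
    uv=np.atleast_2d(uv).astype(float)
    D=np.c_[(uv[:,0]-K[0,2])/K[0,0],(uv[:,1]-K[1,2])/K[1,1],np.ones(len(uv))]@T[:3,:3].T
    return (T[:3,3]+D*((z-T[2,3])/D[:,2])[:,None])[:,:2]
def rect(pts):
    (c,s,a)=cv2.minAreaRect((pts*1000).astype(np.float32))
    if s[0]<s[1]: s=(s[1],s[0]);a+=90
    return np.round(c,1),np.round(s,1),round((a+90)%180-90,1)
def topmask(n,p,d,z,tol,roi):
    W=world(n,d);m=np.abs(W[...,2]-z)<tol
    m&=(W[...,0]>roi[0])&(W[...,0]<roi[1])&(W[...,1]>roi[2])&(W[...,1]<roi[3])
    return m,W
E
python3 - <<'E'
from h import *
for n in("scene","side"):
    f=np.load(f"pics/{n}0.npz");p,d=f["p"],f["d"];W=world(n,d)
    pts={"scene":[(317,237),(435,208),(232,350),(200,300),(337,325),(395,320),(203,240)],"side":[(296,225),(300,145),(434,325),(342,340),(380,218),(410,250),(357,190),(420,190)]}[n]
    for u,v in pts: print(n,(u,v),np.round(W[v,u],3),p[v,u])
E
```

```text
scene (317, 237) [0.536 0.038 0.048] [23 25 24]
scene (435, 208) [0.611 0.281 0.062] [186 186 184]
scene (232, 350) [ 0.73  -0.254  0.064] [116 127 124]
scene (200, 300) [ 0.569 -0.231  0.043] [76 79 79]
scene (337, 325) [ 0.746 -0.072  0.028] [79 82 81]
scene (395, 320) [ 0.815 -0.008  0.055] [169 164 161]
scene (203, 240) [ 0.409 -0.145  0.046] [68 44 86]
side (296, 225) [0.545 0.033 0.046] [82 86 82]
side (300, 145) [0.607 0.271 0.06 ] [143 147 144]
side (434, 325) [ 0.717 -0.23   0.017] [107 120 114]
side (342, 340) [ 0.559 -0.234  0.045] [100 106 105]
side (380, 218) [0.714 0.027 0.027] [ 99 106 105]
side (410, 250) [ 0.736 -0.075  0.031] [85 91 92]
side (357, 190) [0.695 0.118 0.031] [ 97 104 103]
side (420, 190) [0.807 0.055 0.055] [153 154 149]
```

```bash
python3 - <<'E'
from h import *
for n in("scene","side"):
    f=np.load(f"pics/{n}0.npz");p,d=f["p"],f["d"]
    m,W=topmask(n,p,d,.045,.006,(.42,.66,-.06,.14))
    k,l,st,_=cv2.connectedComponentsWithStats(m.astype(np.uint8))
    i=1+np.argmax(st[1:,4]); c=max(cv2.findContours((l==i).astype(np.uint8),0,1)[0],key=cv2.contourArea)[:,0]
    print(n,"block",rect(ray(n,c,.045)),len(c))
    # rail top and reader top
    for z,roi,nm in((.03,(.62,.8,-.13,.17),"rail"),(.056,(.68,.95,-.2,.2),"reader")):
        m,W=topmask(n,p,d,z,.005,roi)
        m=cv2.morphologyEx(m.astype(np.uint8),cv2.MORPH_OPEN,np.ones((3,3)))
        k,l,st,_=cv2.connectedComponentsWithStats(m)
        i=1+np.argmax(st[1:,4]); c=max(cv2.findContours((l==i).astype(np.uint8),0,1)[0],key=cv2.contourArea)[:,0]
        print(nm,st[i],rect(ray(n,c,z)))
    v=p.copy()
    cv2.imwrite(f"pics/{n}0z.png",cv2.resize(p[120:400,150:500,::-1],None,fx=2.2,fy=2.1,interpolation=2))
E
```

```text
scene block (array([548.5,  31.2]), array([150.9,  81.2]), -47.4) 165
rail [328 313  17  15 145] (array([739.1, -64.1]), array([40.2, 17.6]), -78.1)
reader [ 366  270   95   65 3253] (array([797.3,  49.7]), array([156.4,  94.5]), -79.4)
side block (array([543.1,  31.7]), array([144.2,  85.7]), -47.4) 180
rail [351 180  72  75 890] (array([729.2,  38.2]), array([242.7,  43.5]), -78.9)
reader [ 378  167   77   56 2258] (array([793.3,  50. ]), array([155.4,  95.4]), -79.0)
```

```bash
python3 - <<'E'
import cv2
p=cv2.imread("pics/side0.png")[160:280,230:430];cv2.imwrite("pics/side0zz.png",cv2.resize(p,None,fx=4,fy=4,interpolation=2))
E
```

```text
(no output)
```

View pics/side0zz.png

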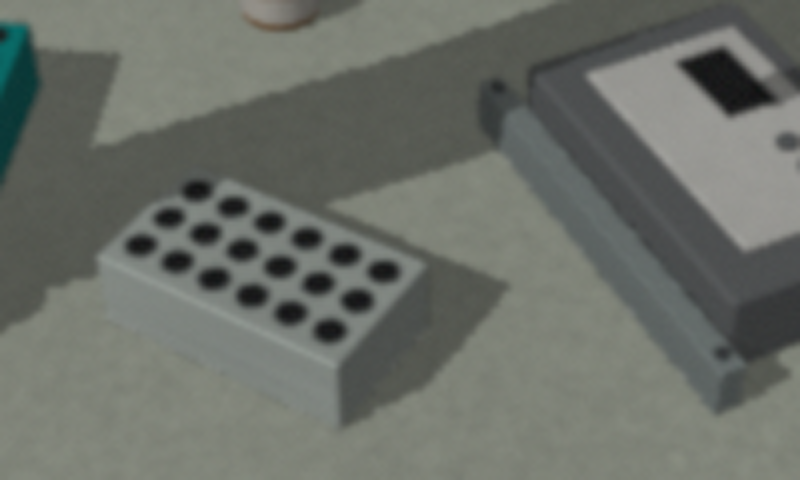

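```bash
python3 - <<'E'
from h import *
z=lambda q:np.array(q)/4.+[230,160]-.375
B=ray("side",z([(100,258),(222,180),(427,268),(340,360)]),.045);print(B.round(4))
for a,b in((0,3),(1,2),(0,1),(3,2)):
    e=B[b]-B[a];print(a,b,np.linalg.norm(e).round(4),np.degrees(np.arctan2(e[1],e[0])).round(1))
print("c",B.mean(0))
R=ray("side",z([(482,90),(716,384),(742,364),(505,80)]),.03);print(R.round(4))
e=R[0]-R[1];print(np.linalg.norm(e),np.degrees(np.arctan2(e[1],e[0])),R[:2].mean(0))
# wells: dark blobs centroid, both views
for n in("scene","side"):
    f=np.load(f"pics/{n}0.npz");p,d=f["p"],f["d"]
    m,W=topmask(n,p,d,.045,.012,(.46,.64,-.05,.11))
    m=cv2.dilate(m.astype(np.uint8),np.ones((3,3)))
    g=p.max(2);dk=((g<60)&(m>0)).astype(np.uint8)
    k,l,st,ce=cv2.connectedComponentsWithStats(dk)
    ok=[i for i in range(1,k) if 8<st[i,4]<120]
    P=ray(n,ce[ok],.045);print(n,len(P),P.mean(0),rect(P))
E
```

```text
[[ 0.4688  0.0585]
 [ 0.5368  0.098 ]
 [ 0.6185  0.0088]
 [ 0.564  -0.0382]]
0 3 0.1357 -45.5
1 2 0.1209 -47.5
0 1 0.0786 30.2
3 2 0.072 40.8
c [0.54702576 0.03179616]
[[ 0.6888  0.1483]
 [ 0.729  -0.0857]
 [ 0.7452 -0.0773]
 [ 0.7033  0.1531]]
0.23746060047050474 99.74257218309478 [0.7089042  0.03127485]
scene 18 [0.54108747 0.03596705] (array([540.8,  36.1]), array([111.8,  46.6]), -47.2)
side 18 [0.5435207  0.03727749] (array([543.3,  37.5]), array([111.1,  46.7]), -47.7)
```

```bash
python3 - <<'E'
from h import *
for n in("scene","side"):
    p=np.load(f"pics/{n}0.npz")["p"];g=cv2.cvtColor(p,cv2.COLOR_RGB2GRAY)
    L=cv2.createLineSegmentDetector(2).detect(g)[0][:,0]
    for l in L:
        for z in(0,.03,.056):
            a=ray(n,[l[:2],l[2:]],z);e=a[1]-a[0];m=a.mean(0)
            if .65<m[0]<.8 and -.1<m[1]<.16 and np.linalg.norm(e)>.05:
                ang=np.degrees(np.arctan2(e[1],e[0]))%180
                if abs(ang-100)<12: print(n,z,l.round(1),a.round(3).tolist(),ang.round(1))
    if n=="side":
        f=np.load("pics/side0.npz");W=world(n,f["d"]);hs=cv2.cvtColor(p,cv2.COLOR_RGB2HSV)
        m=(hs[...,1]>150)&(hs[...,0]>75)&(hs[...,0]<100)&(W[...,0]<.65)&(W[...,2]>.035);q=W[m];print("teal",q.min(0),q.max(0))
E
```

```text
scene 0 [418.  294.6 434.3 282.1] [[0.743, 0.116], [0.734, 0.166]] 100.3
scene 0 [408.4 334.5 461.5 290.2] [[0.811, 0.029], [0.781, 0.188]] 100.7
scene 0 [417.9 268.3 364.1 308.1] [[0.683, 0.171], [0.714, 0.013]] 100.8
scene 0.03 [417.9 268.3 364.1 308.1] [[0.712, 0.141], [0.741, -0.01]] 100.8
scene 0.056 [417.9 268.3 364.1 308.1] [[0.736, 0.115], [0.764, -0.03]] 100.8
scene 0 [342.9 312.  392.8 275.6] [[0.7, -0.024], [0.672, 0.117]] 101.1
scene 0.03 [342.9 312.  392.8 275.6] [[0.727, -0.045], [0.701, 0.089]] 101.1
scene 0.056 [342.9 312.  392.8 275.6] [[0.751, -0.064], [0.726, 0.065]] 101.1
side 0.056 [412.2 189.  398.4 175.4] [[0.793, 0.061], [0.782, 0.111]] 102.1
side 0 [376.  179.  415.2 222.4] [[0.76, 0.178], [0.79, 0.021]] 100.8
side 0.03 [376.  179.  415.2 222.4] [[0.746, 0.143], [0.774, -0.007]] 100.8
side 0.056 [376.  179.  415.2 222.4] [[0.733, 0.112], [0.761, -0.032]] 100.8
side 0 [408.6 264.  355.3 198.4] [[0.734, -0.081], [0.695, 0.127]] 100.8
side 0.03 [408.6 264.  355.3 198.4] [[0.721, -0.105], [0.683, 0.094]] 100.8
side 0.056 [408.6 264.  355.3 198.4] [[0.71, -0.125], [0.674, 0.065]] 100.8
side 0 [409.2 243.3 360.5 185.7] [[0.756, -0.031], [0.719, 0.165]] 100.7
side 0.03 [409.2 243.3 360.5 185.7] [[0.742, -0.057], [0.707, 0.13]] 100.7
side 0.056 [409.2 243.3 360.5 185.7] [[0.73, -0.079], [0.696, 0.1]] 100.7
teal [0.33795217 0.1250831  0.0350772 ] [0.45731414 0.2769785  0.05015667]
```

{"op": "step_arm", "data": {"commands": [[0.5, -4, 0, 7], [1.3, -8, 0, 14], [1.3, -12, 0, 21], [1.3, -16, 0, 28], [1.3, -19, 0, 35], [1.3, -19.7, 0, 42], [1.3, -19.7, 0, 49], [1.3, -19.7, 0, 56], [1.3, -19.7, 0, 63], [1.3, -19.7, 0, 70], [1.3, -19.7, 0, 77], [1.3, -19.7, 0, 79.3], [1.3, -19.7, 0, 79.3], [1.3, -19.7, 0, 79.3]], "fingers": 60}}

```text
time: 1.27
eef_pos: [0.4528, 0.013, 0.2139]
tcp_rot: [3.142, 0.0, 0.188]
force: [0.1, 0.3, -0.7]
width: 0.0514
```

{"op": "step_arm", "data": {"commands": [[0, 0, 4, 0], [0, 0, 8, 0], [0, 0, 12, 0], [0, 0, 15, 0], [0, 0, 17, 0], [0, 0, 18.4, 0], [0, 0, 18.8, 0], [0, 0, 18.8, 0], [0, 0, 18.8, 0]]}}

```text
time: 2.02
eef_pos: [0.4534, 0.013, 0.0265]
tcp_rot: [3.142, -0.001, 0.187]
force: [0.2, 0.5, -0.6]
width: 0.0511
```

```bash
cat >> h.py <<'E'
O=np.array([.712,.031]);A=np.radians(10.8);RX=np.array([np.cos(A),np.sin(A)]);RY=np.array([-RX[1],RX[0]])
def look(tag,roi=None):
    out=[]
    for n in("side","scene"):
        p,d=r.get_image(n); cv2.imwrite(f"pics/{tag}_{n}.png",cv2.resize(p[130:330,180:480,::-1],None,fx=2.5,fy=2.5,interpolation=2) if n=="side" else p[180:380,200:500,::-1])
        W=world(n,d);hs=cv2.cvtColor(p,cv2.COLOR_RGB2HSV)
        rr=(W[...,:2]-O);X=rr@RX;Y=rr@RY
        m=(np.abs(W[...,2]-.045)<.012)&(X>-.26)&(X<.01)&(Y>-.1)&(Y<.15)
        m=cv2.dilate(m.astype(np.uint8),np.ones((3,3)))
        g=p.max(2);dk=((g<60)&(m>0)).astype(np.uint8)
        k,l,st,ce=cv2.connectedComponentsWithStats(dk)
        ok=[i for i in range(1,k) if 8<st[i,4]<120 and st[i,2]<14 and st[i,3]<14]
        if len(ok)<4: print(n,"few",len(ok));continue
        P=ray(n,ce[ok],.045)-O;P=np.c_[P@RX,P@RY]
        print(n,len(P),"rail-frame mean",(P.mean(0)*1000).round(1),rect(P)); print((P*1000).round(0).astype(int).tolist()) if len(P)!=18 else None
    s=r.read_state();e=s["eef_pos"][:2]-O
    print("t",s["time"],"tcp rail",(e@RX*1000).round(1),(e@RY*1000).round(1),"z",s["eef_pos"][2].round(4),"F",s["force"].round(1),"yaw",s["tcp_rot"][2].round(4),"w",s["width"])
E
python3 -c "from h import *;look('a')"
```

```text
side 18 rail-frame mean [-164.2   37.8] (array([-164.3,   38. ]), array([110.9,  47.4]), -57.7)
scene 19 rail-frame mean [-172.2   38.6] (array([-192.2,   35.1]), array([132.8,  91.2]), -58.0)
[[-266, 67], [-216, 71], [-197, 84], [-177, 97], [-204, 53], [-184, 65], [-165, 76], [-191, 33], [-173, 47], [-153, 59], [-181, 16], [-161, 28], [-142, 40], [-169, -4], [-149, 9], [-130, 21], [-157, -21], [-138, -9], [-119, 3]]
t 2.1167 tcp rail -256.8 30.7 z 0.0272 F [ 0.9  0.6 -0.1] yaw 0.1869 w 0.05112771442455725
```

View pics/a_side.png

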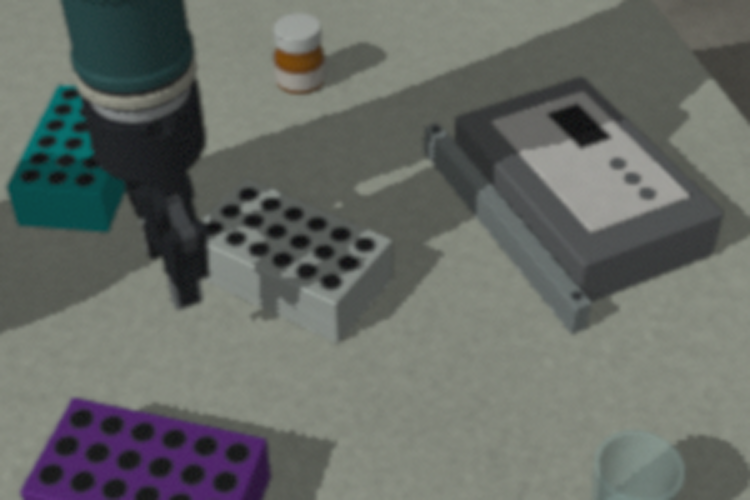

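Side view: the fingertips stand just behind the block's near-left corner, at about (190,290), with jar, beaker and rail all clear. Both measurements put the block 32° askew. Next I push the near-left end forward.

{"op": "step_arm", "data": {"commands": [[0.3, 0, 0, 0], [0.6, 0, 0, 0], [0.9, 0, 0, 0], [1.2, 0, 0, 0], [1.5, 0, 0, 0], [1.8, 0.05, 0, 0], [2.1, 0.1, 0, 0], [2.4, 0.15, 0, 0], [2.7, 0.2, 0, 0], [3.0, 0.25, 0, 0], [3.3, 0.3, 0, 0], [3.6, 0.35, 0, 0], [3.9, 0.4, 0, 0], [4.2, 0.45, 0, 0], [4.5, 0.5, 0, 0], [4.8, 0.55, 0, 0], [5.1, 0.6, 0, 0], [5.4, 0.65, 0, 0], [5.7, 0.7, 0, 0], [5.7, 0.7, 0, 0]]}}

```text
time: 3.78
eef_pos: [0.5111, 0.0167, 0.0261]
tcp_rot: [3.141, -0.001, 0.187]
force: [-0.2, -0.2, 0.8]
width: 0.0515
```

```bash
python3 -c "from h import *;look('b')"
```

```text
side 11 rail-frame mean [-151.6   13.4] (array([-148.1,   12.7]), array([78. , 62.3]), 53.6)
[[-150, 63], [-139, 40], [-127, 21], [-160, 29], [-116, 4], [-147, 9], [-177, 14], [-135, -9], [-166, -3], [-196, 0], [-154, -21]]
scene 18 rail-frame mean [-167.    33.3] (array([-181.6,   28.2]), array([110.5,  81.4]), -58.4)
t 3.8833 tcp rail -200.8 23.7 z 0.026 F [ 0.3  0.6 -0.3] yaw 0.1867 w 0.051301921625903635
```

View pics/b_side.png

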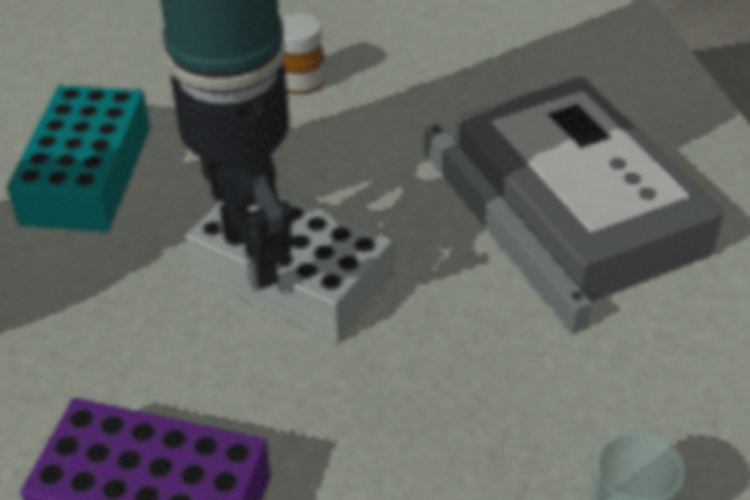

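```bash
python3 - <<'E'
from h import *
for n in("side","scene"):
    p,d=r.get_image(n);W=world(n,d);np.savez(f"pics/c_{n}.npz",p=p,d=d)
    c=r.camera_params(n);T=np.linalg.inv(c["pose"]);K=c["camera_matrix"]
    for q in([.5111,.0167,.026],[.5111,.0167,.012]):
        v=K@(T[:3,:3]@q+T[:3,3]);print(n,"tcp px",(v[:2]/v[2]).round(1))
    X=(W[...,:2]-O)@RX;Y=(W[...,:2]-O)@RY
    m=(np.abs(X+.2)<.04)&(np.abs(Y-.024)<.06)&(p.max(2)<60)
    z=W[...,2]
    for lo in np.arange(.01,.12,.01):
        k=m&(z>lo)&(z<lo+.01)
        if k.sum(): print(n,lo.round(2),k.sum(),(X[k].min()*1e3).round(),(X[k].max()*1e3).round(),(Y[k].min()*1e3).round(),(Y[k].max()*1e3).round())
    cv2.imwrite(f"pics/c_{n}.png",cv2.resize(p[170:290,240:400,::-1] if n=="scene" else p[180:280,230:360,::-1],None,fx=5,fy=5,interpolation=2))
E
```

```text
side tcp px [281.1 241.7]
side tcp px [281.7 246.7]
side 0.04 88 -220.0 -160.0 -24.0 76.0
side 0.05 32 -212.0 -195.0 -17.0 51.0
side 0.06 48 -212.0 -195.0 -17.0 53.0
side 0.07 41 -211.0 -192.0 -17.0 52.0
side 0.08 10 -211.0 -207.0 -9.0 52.0
side 0.09 57 -215.0 -191.0 -35.0 75.0
side 0.1 94 -216.0 -191.0 -36.0 79.0
side 0.11 69 -219.0 -192.0 -35.0 72.0
scene tcp px [301.3 244.2]
scene tcp px [301.6 250. ]
scene 0.04 117 -209.0 -161.0 -25.0 82.0
scene 0.05 42 -210.0 -190.0 -17.0 52.0
scene 0.06 59 -210.0 -191.0 -17.0 50.0
scene 0.07 59 -211.0 -189.0 -19.0 51.0
scene 0.08 59 -212.0 -189.0 -19.0 61.0
scene 0.09 140 -214.0 -185.0 -34.0 82.0
scene 0.1 156 -212.0 -186.0 -36.0 81.0
scene 0.11 186 -217.0 -182.0 -36.0 83.0
```

View pics/c_scene.png

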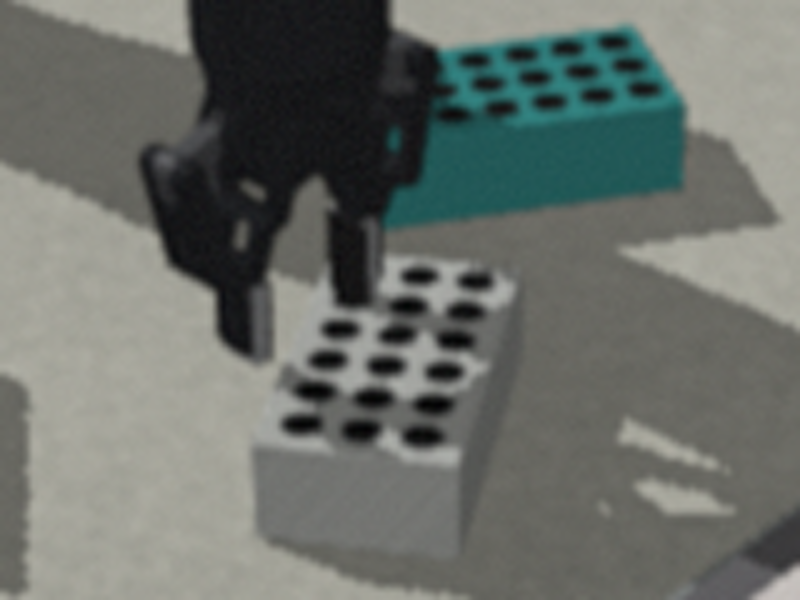

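View pics/c_side.png

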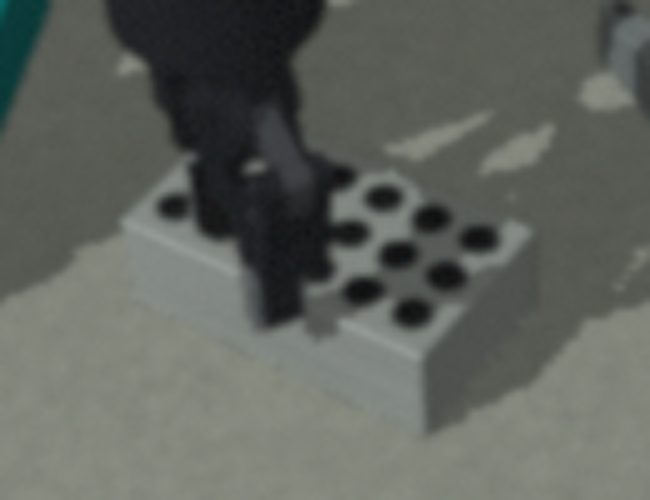

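```bash
python3 - <<'E'
from h import *
f=np.load("pics/c_scene.npz");W=world("scene",f["d"]);p=f["p"]
for u in(286,290,293):
  for v in range(228,250,2): 
    w=W[v,u];print((u,v),p[v,u].max(),((w[:2]-O)@RX*1e3).round(),((w[:2]-O)@RY*1e3).round(),(w[2]*1e3).round())
print()
for u in(310,):
  for v in range(216,240,2): 
    w=W[v,u];print((u,v),p[v,u].max(),((w[:2]-O)@RX*1e3).round(),((w[:2]-O)@RY*1e3).round(),(w[2]*1e3).round())
E
```

```text
(286, 228) 22 -198.0 -16.0 84.0
(286, 230) 26 -202.0 -13.0 76.0
(286, 232) 26 -200.0 -15.0 73.0
(286, 234) 27 -199.0 -17.0 70.0
(286, 236) 24 -198.0 -17.0 66.0
(286, 238) 26 -203.0 -14.0 58.0
(286, 240) 115 -209.0 -9.0 48.0
(286, 242) 165 -255.0 33.0 2.0
(286, 244) 163 -251.0 29.0 1.0
(286, 246) 162 -244.0 22.0 2.0
(286, 248) 167 -241.0 19.0 0.0
(290, 228) 66 -194.0 -10.0 83.0
(290, 230) 65 -195.0 -9.0 77.0
(290, 232) 62 -194.0 -11.0 74.0
(290, 234) 61 -197.0 -8.0 66.0
(290, 236) 56 -194.0 -11.0 65.0
(290, 238) 54 -195.0 -11.0 60.0
(290, 240) 56 -196.0 -10.0 54.0
(290, 242) 117 -197.0 -10.0 49.0
(290, 244) 166 -246.0 35.0 -0.0
(290, 246) 164 -241.0 30.0 -0.0
(290, 248) 165 -236.0 26.0 -1.0
(293, 228) 91 -192.0 -4.0 81.0
(293, 230) 87 -192.0 -5.0 76.0
(293, 232) 83 -187.0 -10.0 76.0
(293, 234) 86 -191.0 -6.0 68.0
(293, 236) 79 -192.0 -5.0 63.0
(293, 238) 83 -191.0 -6.0 59.0
(293, 240) 82 -190.0 -8.0 56.0
(293, 242) 128 -191.0 -7.0 51.0
(293, 244) 169 -241.0 39.0 -0.0
(293, 246) 165 -236.0 34.0 0.0
(293, 248) 165 -232.0 30.0 -1.0

(310, 216) 20 -199.0 49.0 81.0
(310, 218) 23 -199.0 48.0 76.0
(310, 220) 24 -199.0 49.0 71.0
(310, 222) 22 -198.0 48.0 67.0
(310, 224) 23 -200.0 50.0 61.0
(310, 226) 22 -199.0 49.0 57.0
(310, 228) 21 -197.0 46.0 55.0
(310, 230) 23 -202.0 51.0 45.0
(310, 232) 121 -199.0 47.0 44.0
(310, 234) 85 -191.0 40.0 46.0
(310, 236) 44 -187.0 36.0 45.0
(310, 238) 142 -182.0 30.0 46.0
```

The cameras show the fingertips at about z = 0.048, at the block's top level, although the reported TCP z is 0.026. The fingers passed over the block with no force, and it has not moved. I'll back out and then descend in guarded steps.

{"op": "step_arm", "data": {"commands": [[-1.5, -0.2, 0, 0], [-3, -0.4, 0, 0], [-4.5, -0.6, 0, 0], [-5.7, -0.7, 0, 0], [-5.7, -0.7, 0, 0], [-5.7, -0.7, 0.5, 0], [-5.7, -0.7, 1.0, 0], [-5.7, -0.7, 1.5, 0], [-5.7, -0.7, 1.5, 0], [-5.7, -0.7, 1.5, 0]]}}

```text
time: 4.82
eef_pos: [0.4531, 0.0129, 0.0105]
tcp_rot: [3.142, 0.001, 0.187]
force: [0.0, 0.3, 0.1]
width: 0.0513
```

```bash
cat >> h.py <<'E'
def tip(tag):
    s=r.read_state();print(s["eef_pos"].round(4),s["force"].round(1),s["tcp_rot"].round(3))
    e=s["eef_pos"][:2]-O;ex,ey=e@RX,e@RY
    for n in("scene","side"):
        p,d=r.get_image(n);W=world(n,d)
        X=(W[...,:2]-O)@RX;Y=(W[...,:2]-O)@RY
        for sg in(1,-1):
            m=(np.abs(X-ex)<.02)&(np.abs(Y-ey-sg*.035)<.02)&(W[...,2]>.006)&(p.max(2)<75)
            if m.sum(): 
                z=W[...,2][m];j=z<z.min()+.02
                print(n,sg,m.sum(),"zmin",np.sort(z)[:6].round(4),"low part X",X[m][j].min().round(4),X[m][j].max().round(4),"Y",Y[m][j].min().round(4),Y[m][j].max().round(4))
        cv2.imwrite(f"pics/{tag}_{n}.png",cv2.resize(p[150:290,210:390,::-1],None,fx=4,fy=4,interpolation=2))
E
python3 -c "from h import *;tip('d')"
```

```text
[0.4531 0.0129 0.0105] [0.  0.3 0.1] [3.142e+00 1.000e-03 1.870e-01]
scene 1 903 zmin [0.0345 0.0349 0.0353 0.0355 0.036  0.0364] low part X -0.2691 -0.2444 Y 0.0519 0.0679
scene -1 2964 zmin [0.0414 0.0416 0.0429 0.043  0.043  0.0442] low part X -0.2644 -0.2486 Y -0.0114 -0.0013
side 1 84 zmin [0.0323 0.0338 0.0345 0.0375 0.0377 0.0379] low part X -0.2689 -0.2604 Y 0.0547 0.0622
side -1 4708 zmin [0.0389 0.0393 0.042  0.0428 0.0433 0.0433] low part X -0.2671 -0.251 Y -0.0102 -0.0001
```

View pics/d_scene.png

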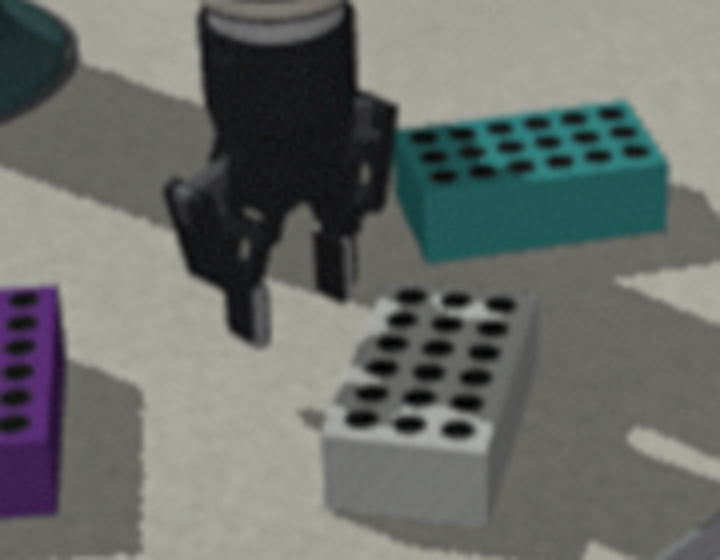

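{"op": "step_arm", "data": {"commands": [[0, 0, 0.3, 0], [0, 0, 0.6, 0], [0, 0, 0.8, 0], [0, 0, 1.0, 0], [0, 0, 1.0, 0], [0, 0, 1.0, 0]]}}

```text
time: 5.42
eef_pos: [0.4529, 0.0129, 0.0009]
tcp_rot: [3.142, 0.0, 0.187]
force: [-0.6, 0.0, 0.2]
width: 0.0515
```

```bash
python3 -c "from h import *;tip('e')"
```

```text
[0.4529 0.0129 0.0009] [-0.6  0.   0.2] [3.142 0.    0.187]
scene 1 898 zmin [0.0239 0.0244 0.0249 0.0255 0.0269 0.0271] low part X -0.2697 -0.2449 Y 0.0522 0.0699
scene -1 3028 zmin [0.0304 0.0311 0.0326 0.0329 0.033  0.0336] low part X -0.2657 -0.2494 Y -0.012 -0.0015
side 1 72 zmin [0.0232 0.024  0.0254 0.0259 0.0271 0.0282] low part X -0.269 -0.2614 Y 0.0536 0.0595
side -1 4647 zmin [0.0301 0.0317 0.0318 0.0329 0.0329 0.033 ] low part X -0.2671 -0.2514 Y -0.0101 0.0003
```

{"op": "step_arm", "data": {"commands": [[0, 0, 0.3, 0], [0, 0, 0.6, 0], [0, 0, 0.8, 0], [0, 0, 0.8, 0], [0.4, 0, 0.8, 0], [0.8, 0, 0.8, 0], [1.1, 0, 0.8, 0], [1.4, 0, 0.8, 0], [1.7, 0, 0.8, 0], [2.0, 0, 0.8, 0], [2.3, 0, 0.8, 0], [2.6, 0, 0.8, 0], [2.6, 0, 0.8, 0]]}}

```text
time: 6.6
eef_pos: [0.4765, 0.0178, -0.0076]
tcp_rot: [-3.141, 0.005, 0.188]
force: [-5.0, 0.3, 0.2]
width: 0.0514
```

```bash
python3 -c "from h import *;look('f')"
```

```text
side 20 rail-frame mean [-170.3   35.2] (array([-191.6,   22.9]), array([114.8, 113.9]), -60.2)
[[-188, 91], [-169, 98], [-158, 77], [-147, 58], [-177, 66], [-136, 40], [-167, 47], [-199, 54], [-125, 21], [-156, 28], [-242, 57], [-187, 36], [-114, 2], [-230, 50], [-145, 9], [-176, 17], [-134, -10], [-164, -3], [-154, -21], [-237, -12]]
scene 19 rail-frame mean [-167.5   34.8] (array([-188.5,   23.6]), array([112. , 102.6]), -60.3)
[[-212, 74], [-193, 86], [-171, 97], [-200, 55], [-180, 65], [-160, 77], [-229, -8], [-190, 36], [-169, 46], [-149, 58], [-179, 17], [-158, 27], [-139, 39], [-167, -3], [-148, 9], [-127, 19], [-157, -22], [-137, -11], [-116, 0]]
t 6.7 tcp rail -233.7 31.1 z -0.0075 F [-3.7 -0.2 -0.5] yaw 0.1872 w 0.05139088791813831
```

View pics/f_side.png

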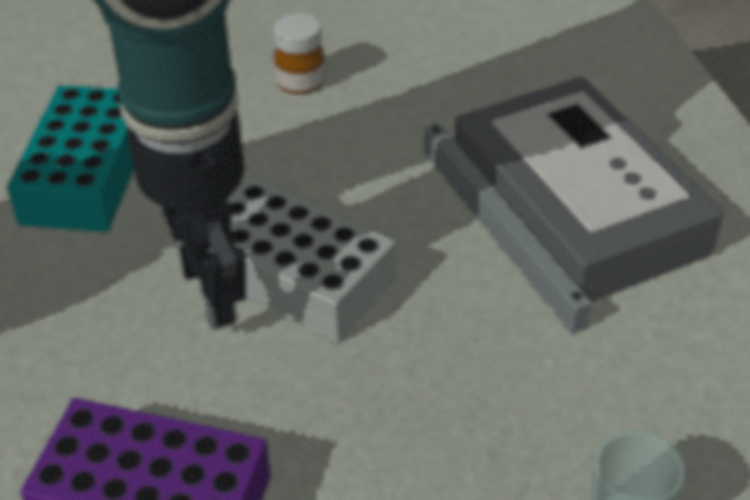

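The side view shows the left fingertip in contact with the block at about (235,265), with 5 N of force and the block starting to turn. Continuing.

{"op": "step_arm", "data": {"commands": [[0.3, 0.03, 0, 0], [0.6, 0.06, 0, 0], [0.9, 0.09, 0, 0], [1.2, 0.12, 0, 0], [1.5, 0.15, 0, 0], [1.8, 0.18, 0, 0], [2.1, 0.21, 0, 0], [2.4, 0.24, 0, 0], [2.7, 0.27, 0, 0], [3.0, 0.3, 0, 0], [3.0, 0.3, 0, 0]]}}

```text
time: 7.62
eef_pos: [0.5077, 0.0207, -0.0073]
tcp_rot: [-3.141, 0.002, 0.187]
force: [-3.4, 0.7, -0.3]
width: 0.051
```

```bash
python3 -c "from h import *;look('g')"
```

```text
side 19 rail-frame mean [-145.   31.] (array([-166.2,   26. ]), array([114.7, 104. ]), -69.4)
[[-153, 92], [-137, 94], [-129, 72], [-121, 52], [-150, 64], [-168, 55], [-143, 44], [-113, 32], [-209, 55], [-105, 12], [-135, 23], [-198, 47], [-126, 3], [-97, -9], [-156, 15], [-119, -17], [-148, -6], [-140, -25], [-207, -14]]
scene 19 rail-frame mean [-144.1   31. ] (array([-162.1,   26. ]), array([110.3,  92.7]), -70.0)
[[-183, 77], [-161, 85], [-174, 56], [-139, 93], [-152, 64], [-198, -12], [-166, 35], [-131, 72], [-145, 44], [-124, 52], [-159, 15], [-137, 23], [-116, 31], [-150, -6], [-129, 3], [-108, 11], [-143, -26], [-122, -18], [-100, -10]]
t 7.7167 tcp rail -202.5 28.0 z -0.0072 F [-5.1  0.9 -1.2] yaw 0.1869 w 0.0510210050889375
```

View pics/g_side.png

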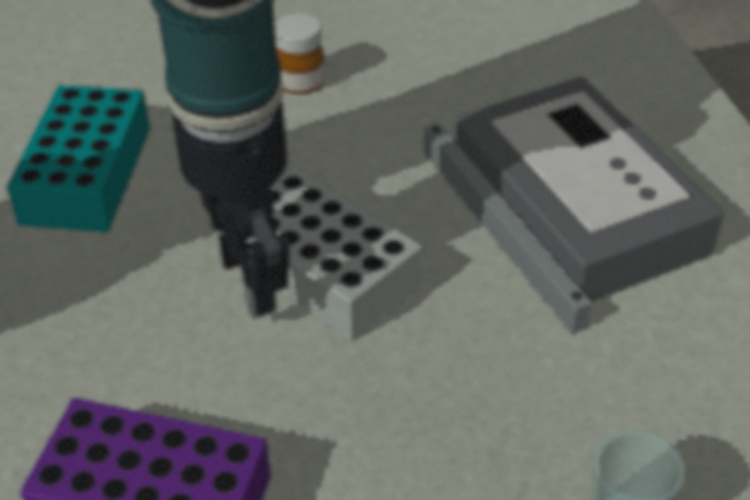

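{"op": "step_arm", "data": {"commands": [[-1.2, -0.1, 0, 0], [-2.4, -0.2, 0, 0], [-2.4, -0.2, 0.3, 0], [-2.4, -0.2, 0.3, 0], [-2.4, -0.2, 0.3, 0], [-2.4, -0.2, 0.3, 0], [-2.4, -0.2, 0.3, 0], [-2.4, -0.2, 0.3, 0]], "fingers": 100}}

```text
time: 8.38
eef_pos: [0.4853, 0.0179, -0.0098]
tcp_rot: [3.141, -0.001, 0.187]
force: [0.3, -0.6, 0.8]
width: 0.0852
```

{"op": "step_arm", "data": {"commands": [[0.4, 0, 0, 0], [0.8, 0, 0, 0], [1.1, 0, 0, 0], [1.4, 0, 0, 0], [1.7, 0, 0, 0], [2.0, 0, 0, 0], [2.3, 0, 0, 0], [2.6, 0, 0, 0], [2.9, 0, 0, 0], [3.2, 0, 0, 0], [3.5, 0, 0, 0], [3.8, 0, 0, 0], [3.8, 0, 0, 0]]}}

```text
time: 9.47
eef_pos: [0.52, 0.0257, -0.0107]
tcp_rot: [-3.141, 0.004, 0.188]
force: [-4.8, 1.1, -0.6]
width: 0.0859
```

```bash
python3 -c "from h import *;look('i')"
```

```text
side 16 rail-frame mean [-125.1   21.6] (array([-152.5,   24.9]), array([109.9,  99.8]), -77.9)
[[-115, 89], [-140, 82], [-111, 67], [-134, 62], [-106, 46], [-129, 41], [-101, 24], [-124, 19], [-97, 3], [-146, 14], [-118, -2], [-92, -18], [-142, -7], [-114, -23], [-137, -28], [-193, -26]]
scene 20 rail-frame mean [-135.3   29.2] (array([-149. ,   26.6]), array([111.7,  91.3]), -80.8)
[[-194, 76], [-164, 78], [-142, 82], [-158, 56], [-118, 88], [-136, 62], [-154, 35], [-187, -24], [-114, 67], [-132, 41], [-148, 13], [-109, 45], [-127, 19], [-145, -7], [-104, 24], [-121, -3], [-140, -28], [-100, 3], [-117, -24], [-95, -19]]
t 9.5667 tcp rail -189.5 30.4 z -0.0106 F [-4.   0.6 -0.7] yaw 0.1878 w 0.0852494985253828
```

View pics/i_side.png

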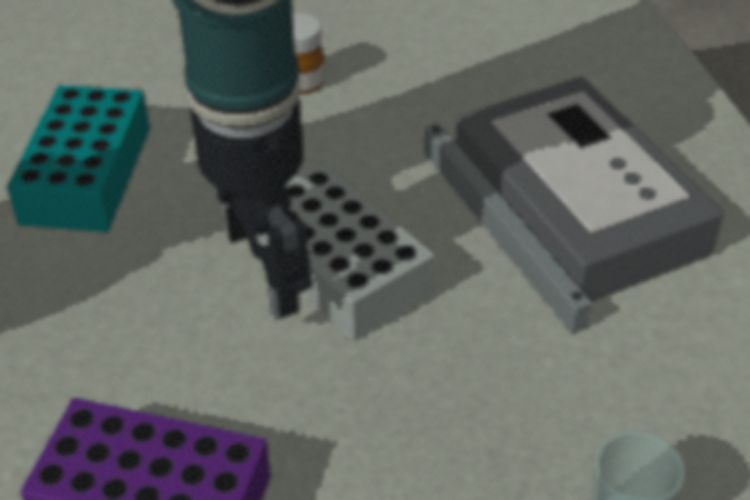

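{"op": "step_arm", "data": {"commands": [[0.3, 0, 0, 0], [0.6, 0, 0, 0], [0.9, 0, 0, 0], [1.2, 0, 0, 0], [1.5, 0, 0, 0], [1.8, 0, 0, 0], [2.0, 0, 0, 0], [2.2, 0, 0, 0], [2.4, 0, 0, 0], [2.4, 0, 0, 0], [2.4, 0, 0, 0]]}}

```text
time: 10.48
eef_pos: [0.5463, 0.0293, -0.0098]
tcp_rot: [3.141, -0.001, 0.186]
force: [-3.5, 1.6, -0.5]
width: 0.0854
```

```bash
python3 -c "from h import *;look('j')"
```

```text
side 12 rail-frame mean [-105.1   19.4] (array([-125.5,   23.1]), array([110.1,  79. ]), -87.0)
[[-113, 79], [-89, 79], [-88, 57], [-168, 70], [-88, 35], [-87, 13], [-110, 12], [-85, -9], [-109, -10], [-85, -30], [-108, -31], [-131, -32]]
scene 20 rail-frame mean [-118.2   22.9] (array([-127.7,   22.6]), array([110.7,  76.9]), -87.6)
[[-168, 75], [-138, 78], [-136, 54], [-115, 76], [-114, 56], [-92, 78], [-135, 32], [-164, -23], [-114, 34], [-91, 56], [-135, 10], [-135, -11], [-112, 11], [-90, 34], [-112, -10], [-89, 12], [-135, -32], [-111, -32], [-88, -10], [-88, -31]]
t 10.5833 tcp rail -163.1 29.2 z -0.0097 F [-1.3  0.5 -1. ] yaw 0.1861 w 0.0856977784211093
```

View pics/j_side.png

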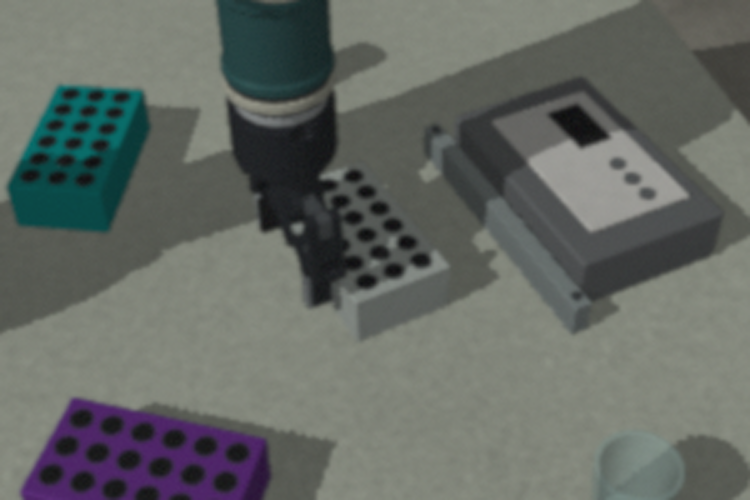

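The block is now within about 2-3° of square, with its centre about 72 mm short of flush and y ≈ +23 mm, which is in range. Next is the straight two-finger push.

{"op": "step_arm", "data": {"commands": [[0.3, 0, 0, 0], [0.6, 0, 0, 0], [0.9, 0, 0, 0], [1.2, 0, 0, 0], [1.5, 0, 0, 0], [1.8, 0, 0, 0], [2.1, 0, 0, 0], [2.4, 0, 0, 0], [2.7, 0, 0, 0], [3.0, 0, 0, 0], [3.3, 0, 0, 0], [3.6, 0, 0, 0], [3.9, 0, 0, 0], [4.2, 0, 0, 0], [4.5, 0, 0, 0], [4.8, 0, 0, 0], [5.0, 0, 0, 0], [5.2, 0, 0, 0], [5.2, 0, 0, 0]]}}

```text
time: 12.17
eef_pos: [0.5949, 0.0375, -0.01]
tcp_rot: [3.141, 0.004, 0.185]
force: [-8.5, -2.1, 5.1]
width: 0.0856
```

```bash
python3 -c "from h import *;look('k')"
```

```text
side 12 rail-frame mean [-61.2  11.3] (array([-73.7,  18.1]), array([108.4,  76.6]), -85.9)
[[-39, 75], [-40, 54], [-116, 69], [-40, 31], [-40, 10], [-63, 9], [-104, 15], [-40, -13], [-63, -13], [-40, -34], [-63, -34], [-86, -34]]
scene 19 rail-frame mean [-68.   17.6] (array([-77.9,  20.3]), array([109.9,  73.6]), 88.5)
[[-89, 76], [-88, 52], [-65, 75], [-88, 31], [-65, 53], [-42, 74], [-116, -24], [-42, 53], [-88, 9], [-65, 31], [-89, -13], [-66, 9], [-42, 31], [-89, -34], [-66, -13], [-42, 9], [-66, -35], [-42, -14], [-43, -34]]
t 12.2667 tcp rail -113.8 28.3 z -0.01 F [-7.8 -2.4  4.6] yaw 0.1846 w 0.08521454740869555
```

View pics/k_side.png

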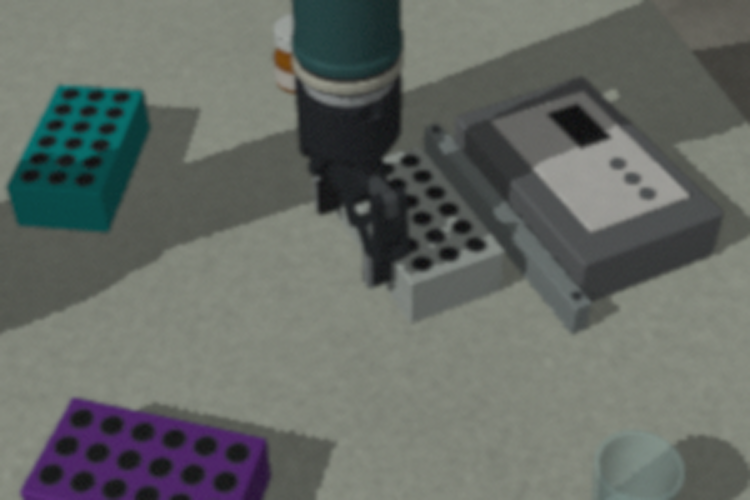

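Square to within 0.5°, with a gap of about 24 mm. Closing in on the rail.

{"op": "step_arm", "data": {"commands": [[0.3, 0, 0, 0], [0.6, 0, 0, 0], [0.9, 0, 0, 0], [1.2, 0, 0, 0], [1.4, 0, 0, 0], [1.6, 0, 0, 0], [1.8, 0, 0, 0], [1.9, 0, 0, 0], [2.0, 0, 0, 0], [2.1, 0, 0, 0], [2.2, 0, 0, 0], [2.3, 0, 0, 0], [2.3, 0, 0, 0]]}}

```text
time: 13.35
eef_pos: [0.6173, 0.0416, -0.01]
tcp_rot: [3.141, 0.005, 0.185]
force: [-9.1, -1.3, 5.7]
width: 0.0852
```

```bash
python3 -c "from h import *;look('l')"
```

```text
side 10 rail-frame mean [-33.8  11.1] (array([-50.5,  18.2]), array([108. ,  75.1]), -85.9)
[[-17, 75], [-17, 53], [-92, 69], [-17, 32], [-17, 9], [-17, -13], [-41, -12], [-17, -34], [-40, -34], [-63, -34]]
scene 19 rail-frame mean [-45.2  17.5] (array([-55.5,  20.1]), array([109.7,  73.8]), 89.1)
[[-65, 75], [-65, 53], [-43, 74], [-65, 31], [-42, 53], [-19, 74], [-93, -24], [-65, 8], [-43, 31], [-20, 53], [-66, -13], [-42, 8], [-20, 30], [-66, -35], [-43, -13], [-20, 9], [-43, -35], [-19, -14], [-20, -35]]
t 13.45 tcp rail -91.0 28.2 z -0.01 F [-9.  -2.1  4.2] yaw 0.1845 w 0.08524097486292226
```

View pics/l_side.png

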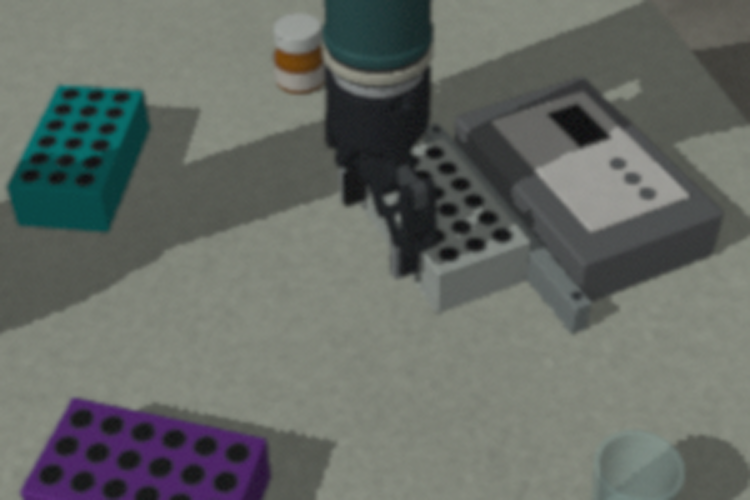

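{"op": "step_arm", "data": {"commands": [[0.1, 0, 0, 0], [0.2, 0, 0, 0], [0.2, 0, 0, 0]]}}

```text
time: 13.7
eef_pos: [0.6175, 0.0416, -0.01]
tcp_rot: [3.141, 0.008, 0.185]
force: [-13.2, -2.4, 9.8]
width: 0.0856
```

{"op": "step_arm", "data": {"commands": [[0.1, 0, 0, 0], [0.2, 0, 0, 0], [0.2, 0, 0, 0]]}}

```text
time: 13.95
eef_pos: [0.6173, 0.0417, -0.01]
tcp_rot: [3.142, 0.013, 0.185]
force: [-19.2, -2.7, 15.6]
width: 0.0851
```

The TCP has stalled and the force is up to 19 N, so the block is against the rail. Backing off, rising and checking.

{"op": "step_arm", "data": {"commands": [[-0.4, 0, 0, 0], [-1, 0, 0, 0], [-2, 0, 0, 0], [-4, 0, 0, 0], [-6, 0, 0, 0], [-8, 0, -2, 0], [-10, 0, -6, 0], [-12, 0, -10, 0], [-13, 0, -14, 0], [-14, 0, -18, 0], [-14, 0, -20, 0], [-14, 0, -20, 0], [-14, 0, -20, 0]]}}

```text
time: 15.03
eef_pos: [0.4878, 0.018, 0.1925]
tcp_rot: [3.141, -0.007, 0.186]
force: [0.2, -0.2, 0.0]
width: 0.0856
```

```bash
python3 -c "from h import *;look('m')"
```

```text
side 18 rail-frame mean [-39.7  20.4] (array([-39.5,  20.3]), array([110.7,  46.6]), 89.6)
scene 18 rail-frame mean [-42.2  19.8] (array([-42.2,  19.9]), array([110.9,  47. ]), 89.9)
t 15.1333 tcp rail -224.6 29.6 z 0.1897 F [ 0.5 -0.5  0.2] yaw 0.1863 w 0.08561981969176005
```

View pics/m_side.png

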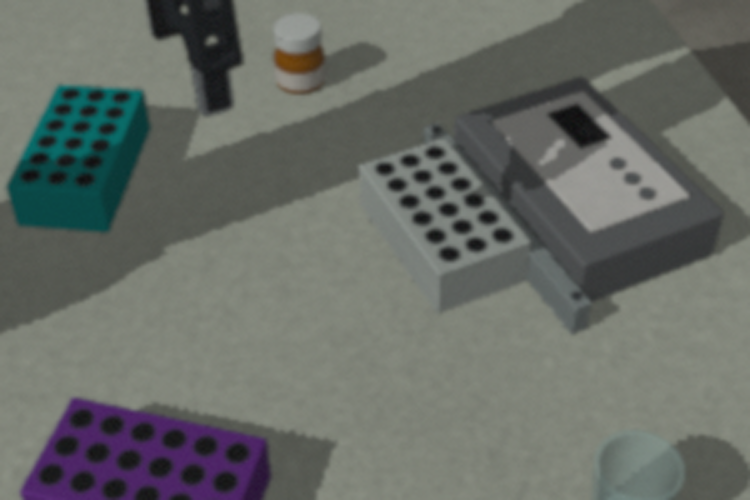

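View pics/m_scene.png

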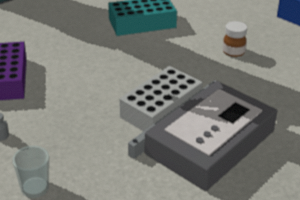

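The block lies flush against the rail. Its centre is at x ≈ -41 mm and y ≈ +20 mm in the rail frame, at 89.6-89.9°, seen by both cameras. Jar, beaker and weight are where they stood, and the arm is clear.

```bash
python3 -c "from workcell import r;print(r.finish_job())"
```

```text
the job is handed in; nothing more can be done
None
```

I turned the block square to the rail, pushed it straight on until it lay flush, and handed the job in at about 15 s of the 67 s allowed. No verdict was reported.

- **Turning:** I pushed the near-left end with one open fingertip until the block was about 2–3° from square, still about 72 mm clear of the rail. It was within 0.5° of square with about 24 mm left.
- **Closing:** I pushed straight on with both open fingertips until the arm stalled and the force rose to 19 N, then backed off and rose clear.
- **Last checks:** The two cameras put the block's centre at x = -39.7 and -42.2 mm in the rail frame, where flush is -40. Its y was +20 mm (limit ±52), and it was parallel to the rail within 0.4°. Tool force was about zero after I backed off. I checked by eye in the last pictures that the jar, beaker and weight had not moved.

Three things disagreed:
- **Start angle:** I measured the block about 32° askew, not the stated 40–90°.
- **Fingertip height:** The cameras showed the tips about 23 mm above the reported TCP height, where the interface text puts them 1–14 mm below it. I worked to the camera heights after this.
- **First push:** Because of that, the first push passed over the top of the block without touching it. By the reported TCP, the place between the fingers was then about 39 mm from the block's centre line. The straddling limit is 35 mm, so the margin was about 4 mm against a 2 mm calibration.

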